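# Close and latch the slant-front pantry bin

## Robot

A 6-joint arm with a two-finger parallel gripper is mounted at the origin on a cart in front of the work surface, level with it; the furniture and walls round the work are solid. World frame = base frame: x ahead of the robot, y to its left, z up, the work surface at z = 0. Lengths are in m, angles in rad, forces in N, time in s.
With the tool pointing down it reaches from about 0.25 to 0.85 m from the base axis. Payload 12.5 kg.
Tool frame: the origin (TCP) lies on the centre line of the jaws, within the pads' length; the fingertips stand manip.tip_reach ahead of it and the grasp point (between the pads) lies 8 mm behind it (manip.tip_reach is the distance from the TCP to the fingertips, in m); z points along the fingers, y is the direction in which the jaws open and shut (so a half turn about z gives the same grasp; the last joint's range is limited). The gripper opens to 93 mm and grips with 3 to 60 N. Pads are 15 mm wide; open, the fingers measure 128 mm over their backs; the gripper's body (75 mm by 188 mm) begins 65 mm behind the grasp point.
Start: joints at [-1.399, 0.351, 1.652, -0, 1.139, -0.085], TCP at [0.14, -0.532, 0.23] pointing down, gripper open.
Joint ranges: [-2.75, 2.75], [-0.79, 2.1], [0.01, 2.65], [-1.57, 4.71], [0.07, 3.14], [-2.87, 2.87]. Speed limits (rad/s): [2.22, 2.22, 2.79, 3.14, 3.14, 3.14].

## Interface

Orientations are given as a unit quaternion [w, x, y, z].
In Python, from station import manip, open_jaws, close, solve_ik, vision, ticket gives the robot as it stands. Calls block until the motion is done:
- manip.movep(position, orientation): joint-space move of the TCP to a pose.
- manip.move_l(position, ori=None, velocity=0.15, force_limit=None): straight line of the TCP; ori=None keeps the orientation; velocity is the mean speed in m/s. With force_limit (N) it stops when the force on the tool has changed by that much, and returns True; else False.
- manip.set_joints(angles): joint-space move.
- open_jaws() and close(force=None): open the fingers fully, or close them until they stop; force is the grip in N (None keeps the last).
- manip.hold(seconds).
- solve_ik(position, orientation): joint angles nearest the present ones, or None.
- vision.snapshot(name): name is "scene" or "top" or "wrist"; returns a dict with "color" (384x512x3 uint8, red, green, blue), "z_map" (384x512 float32, m along the optical axis (not along the pixel's ray), 0 where there is no reading), "K" (3x3 intrinsics, pixels), "extrinsics" (4x4, takes a point from camera to world coordinates); the wrist camera has in their place "hand_eye" (4x4, takes a point from camera to tool coordinates, whose origin is the TCP and whose axes are the flange's). Camera axes: x right, y down, z forward; pixel columns grow to the right and rows downward; lengths in m; the calibration is good to about 2 mm. A picture is of the moment at which its call begins: read the wrist's pose just before it.
A pose or a line that the arm cannot do raises manip.PlanningError and nothing moves.
- ticket.finish_job(): hands the job in, once; it reports no verdict.
Readings, each from a call of its own:
- manip.get_time_s(): time.
- manip.get_joint_positions(): joint angles.
- manip.get_dq(): joint speeds.
- manip.get_tau(): joint torques, N m.
- manip.get_ee_pos(): TCP position.
- manip.get_ee_rot(): TCP orientation.
- manip.get_ft_force(): force on the tool from outside, world axes, zero at the start.
- manip.get_wrist_torque(): the same for the moment, N m.
- manip.get_width(): finger opening in m.
Only numpy, scipy, OpenCV 4.12 (cv2) and the standard library are available. Lean on these libraries where they do the work, as an engineer would, in place of code of your own. Each camera call takes 0.05 s, during which the arm holds its last target.

## Task

The slant-front bin was left open with its latch part-turned, so the tongue is in the flap's way: turn the latch back clear of the opening, fold the flap gently shut onto its rubber seal, then turn the latch clockwise through its full quarter turn so that it draws the flap down tight. Do not knock or shift the bottles and jar on top of the bin, the jigger or the muddler.

Things in the scene. Friction and masses are not known exactly. Their poses are not given: they have to be found in the camera images.
- bin: Fixed grey-green bin, oak deck, oak flap in its sloping front; 300 mm wide (y), 280 deep (x -140 to 140). Origin: centre of its underside; x to its back (away from the robot), y left, z up. Deck top z = 231, front edge x = 21, bottles close behind it, wall cabinets overhead (z 550). The front rises to the back at 38 deg from (-140, 0, 45): flap on the first 165 mm, then 60 mm of fixed header with the latch.
- flap_hinge (a point): Middle of the flap's hinge line, at (-136, 0, 40) mm in the bin's frame, axes as the bin's. The flap turns about this point's y axis, 7 mm behind its outer face. Shut, the flap runs from here up and back at 38 deg above level; open, its upper edge comes out toward the robot (joint 0.9: flap about upright).
- flap_panel (a joint): Flap hinge, rad. 0 = drawn tight, flush with the header; grows as the upper edge swings out to the robot (at most 1.45). Starts at 1.05 to 1.25. The stiff hinge holds it where it is left (up to 3 N at the edge moves it). Let go on its rubber seal it rests at about 0.033, edge 5 mm proud; pressing it flat takes 10 to 12 N and it springs back. A latch tongue in the way stops it at 0.15 to 0.25.
- flap_edge (a point): Middle of the flap's free upper edge, 165 mm from the hinge, on the outer face; x runs from hinge to edge, y along the edge to the bin's left, z out of the outer face. Flap: 280 mm wide, 14 thick. On its centre line stand a knob (24 mm wide, 25 high, 62 mm from the hinge) and at the edge the strike; the rest of the outer face is bare and may be pushed.
- strike_top (a point): Centre of the flat top of the steel strike, a wedge at the flap's free edge: 10 mm above the outer face, 28 mm wide along the slope, flat for 24 mm, with a ramp of 32 mm on the bin's right (-y) that the latch's nose climbs as it turns. Axes as flap_edge.
- latch_handle (a joint): Turn of the latch, rad. 0 = open stop: tongue points to the bin's right (-y), clear of the flap. Grows clockwise seen from outside; 1.571 = locked stop: tongue points down-slope. Starts at 0.6 to 1.1. From 0.3 up the tongue reaches over the opening. With the flap on its seal it climbs the strike from about 0.8 and draws the flap in; from 1.35 it stays, short of that it can slip back. Needs up to 0.2 N m.
- latch_grip (a point): Point to grip on the latch's axis, 38 mm above the header's face, at (-16, 0, 190) mm in the bin's frame. Turns with the latch. z: the latch's axis, the slope's outward normal, leaning 38 deg from vertical to the robot; y: along the black T-handle. Handle: 12 mm thick, 54 long, 22 to 50 mm above the face. Under it a steel tongue, 16 mm wide, tip 45 mm from the axis, top 20 mm above the face.
- bitters_dark: small bitters bottle with a black cap, 43 mm wide, 142 tall, on the bin's deck; origin at the centre of its underside. Leave it where it is.
- bitters_gold: small bitters bottle with a gold cap, 43 mm wide, 142 tall, on the bin's deck; origin at the centre of its underside. Leave it where it is.
- spice_jar: small glass jar with a pale lid, 47 mm wide, 98 tall, on the bin's deck; origin at the centre of its underside. Leave it where it is.
- jigger: copper double jigger, 43 mm wide, 84 tall, on the worktop to the right of the bin; origin at the centre of its underside. Leave it where it is.
- muddler: dark wooden muddler, 210 mm long, 38 thick, lying on the worktop to the left of the bin; origin at the centre of its underside. Leave it where it is.

How it is judged:
On the way, in this order (a step that is already met when the one before it is completed fails the run):
1. the latch is turned back to open, clear of the flap (value of joint latch_handle below 0.3 rad), for 0.2 s.
2. the flap is folded shut onto its seal with the latch still open (value of joint flap_panel below 0.045 rad and value of joint latch_handle below 0.45 rad), for 0.2 s.
At the end, for the whole second after the job is handed in: The latch is home (turned to within 0.17 rad of its stop at 1.571) and holds the flap tight on its seal (flap joint under 0.012 rad), and the bottles, jar, jigger and muddler are within 20 mm of where they stood (value of joint latch_handle above 1.4 rad and value of joint flap_panel below 0.012 rad and distance of each of bitters_dark, bitters_gold, spice_jar, jigger, muddler from where it was at the start of the episode below 0.02 m); the robot touches nothing.
It fails at once if the flap is slammed (swung shut faster than 2 rad/s) (velocity of joint flap_panel below -2 rad/s).
It fails at once if a bottle or the jar on the bin, or the jigger, is knocked over (angle between any of bitters_dark, bitters_gold, spice_jar, jigger's own z axis and vertical above 0.35 rad).
It fails at once if a bottle, the jar, the jigger or the muddler is pushed more than 30 mm (distance of any of bitters_dark, bitters_gold, spice_jar, jigger, muddler from where it was at the start of the episode above 0.03 m).
It also fails if it takes over 66 s, if anything falls off the work surface, if the arm or the gripper's body presses on something with over 40 N, if the wrist force passes 120 N, or if a joint passes its speed limit or range.

## Working session

There is one attempt and no reset: what is moved stays moved. The work goes in short steps, each a Python script; the robot and the scene stay as the last script left them, time stands still between calls to the robot, and variables do not carry over. Pictures are saved under pics/ and viewed, and the job is handed in when it is done.

```bash
ls; mkdir -p pics; python3 - <<'E'
from station import manip, vision
import cv2, numpy as np
print(manip.get_time_s(), manip.tip_reach, manip.get_ee_rot(), manip.get_width())
for n in ("scene","top","wrist"):
    s=vision.snapshot(n); cv2.imwrite(f"pics/{n}0.png",s["color"][:,:,::-1]); np.savez(f"{n}0.npz",**s)
    print(n,s["K"].round(1).tolist(), s.get("extrinsics",s.get("hand_eye")).round(3).tolist())
E
```

```text
pics
0.0 0.011 [-5.92099266e-04  9.91766894e-01  1.28054974e-01 -3.13519615e-07] 0.09300610107553327
scene [[399.5, 0.0, 262.7], [0.0, 399.5, 186.1], [0.0, 0.0, 1.0]] [[-0.846, -0.337, 0.413, 0.022], [-0.533, 0.501, -0.682, 1.039], [0.022, -0.797, -0.603, 1.021], [0.0, 0.0, 0.0, 1.0]]
top [[482.3, 0.0, 248.2], [0.0, 482.3, 190.5], [0.0, 0.0, 1.0]] [[0.042, -0.977, 0.208, 0.312], [-0.999, -0.04, 0.011, 0.077], [-0.003, -0.208, -0.978, 1.513], [0.0, 0.0, 0.0, 1.0]]
wrist [[285.3, 0.0, 258.3], [0.0, 285.3, 194.0], [0.0, 0.0, 1.0]] [[-0.001, -0.966, -0.258, 0.071], [1.0, -0.001, -0.001, -0.001], [0.0, -0.258, 0.966, -0.155], [0.0, 0.0, 0.0, 1.0]]
```

View pics/scene0.png

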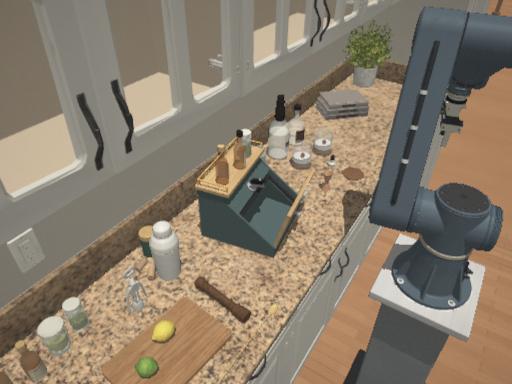

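View pics/top0.png

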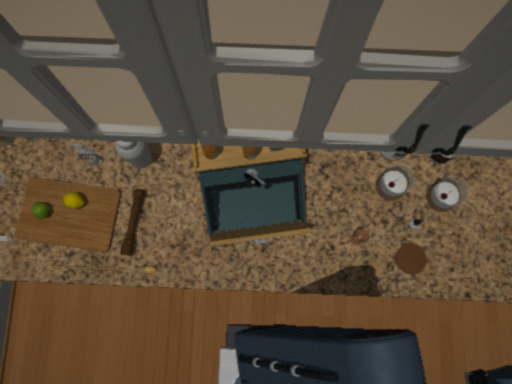

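```bash
python3 - <<'E'
import cv2, numpy as np
a=cv2.imread("pics/top0.png")[125:260,180:330]; cv2.imwrite("pics/topc.png",cv2.resize(a,None,fx=5,fy=4.4,interpolation=cv2.INTER_CUBIC)[:600])
a=cv2.imread("pics/scene0.png")[115:260,185:325]; cv2.imwrite("pics/scenec.png",cv2.resize(a,None,fx=4,fy=4,interpolation=cv2.INTER_CUBIC))
s=np.load("top0.npz"); 
def cloud(s):
    z=s["z_map"];K=s["K"];v,u=np.mgrid[:384,:512]
    p=np.stack([(u-K[0,2])/K[0,0]*z,(v-K[1,2])/K[1,1]*z,z],-1)
    E=s["extrinsics"]; return p@E[:3,:3].T+E[:3,3]
P=cloud(s)
for v in range(140,256,8):
    print(v,' '.join("(%d,%d,%d)"%tuple(1000*P[v,u]) for u in range(195,320,12)))
E
```

```text
140 (611,199,578) (607,173,594) (607,149,597) (607,125,600) (607,101,601) (606,78,609) (606,54,612) (606,31,613) (608,7,611) (606,-14,621) (606,-37,623)
148 (699,243,231) (674,201,317) (701,177,231) (703,144,230) (681,108,308) (680,77,313) (707,44,230) (697,13,266) (708,-21,234) (609,-21,557) (609,-45,561)
156 (668,238,257) (669,206,260) (679,176,229) (681,143,227) (681,109,232) (677,76,249) (683,43,232) (685,10,232) (686,-22,232) (688,-55,232) (758,-118,-1)
164 (646,237,256) (653,207,234) (657,175,225) (657,141,230) (659,108,229) (663,75,220) (676,41,177) (679,6,172) (682,-27,166) (730,-80,-3) (731,-118,-1)
172 (688,268,0) (645,212,176) (647,178,173) (650,143,168) (653,109,162) (651,75,174) (655,40,164) (657,5,163) (659,-28,161) (702,-80,-1) (704,-119,0)
180 (663,267,-6) (625,211,163) (629,178,151) (629,143,159) (632,108,151) (622,74,199) (639,38,134) (641,3,129) (673,-41,3) (643,-66,135) (677,-119,-1)
188 (636,266,-5) (608,213,130) (609,178,135) (638,149,7) (640,111,4) (640,72,14) (642,34,9) (644,-3,7) (647,-42,1) (621,-68,124) (651,-120,-3)
196 (610,264,-7) (591,215,100) (611,186,
[... 382 characters left out ...]
 (531,258,0) (521,213,80) (533,182,9) (536,144,3) (537,106,6) (539,68,4) (539,31,12) (541,-6,8) (543,-44,8) (537,-77,52) (548,-121,-5)
228 (506,256,1) (508,219,-1) (508,180,7) (509,143,8) (510,105,13) (505,68,67) (501,33,104) (498,0,135) (495,-31,170) (493,-62,194) (521,-120,5)
236 (481,256,-7) (482,217,2) (469,170,132) (467,135,163) (465,101,189) (465,68,200) (466,35,201) (468,2,199) (493,-46,2) (495,-83,0) (496,-121,0)
244 (456,254,-3) (457,215,2) (439,165,198) (460,141,-1) (462,103,-3) (463,65,0) (465,28,-2) (466,-9,-1) (468,-46,2) (469,-84,1) (471,-121,1)
252 (431,252,0) (432,214,6) (434,177,0) (435,139,6) (437,102,0) (438,64,1) (440,27,0) (441,-9,2) (443,-47,2) (445,-85,-1) (446,-122,1)
```

View pics/topc.png

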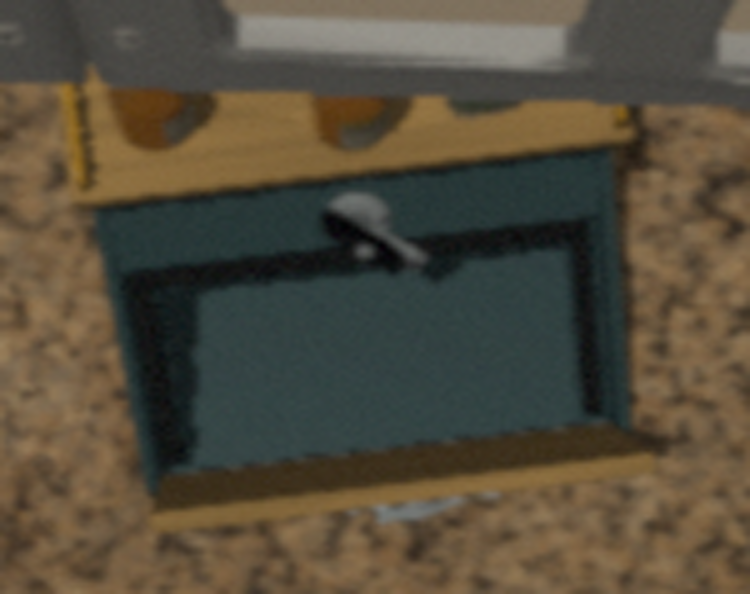

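View pics/scenec.png

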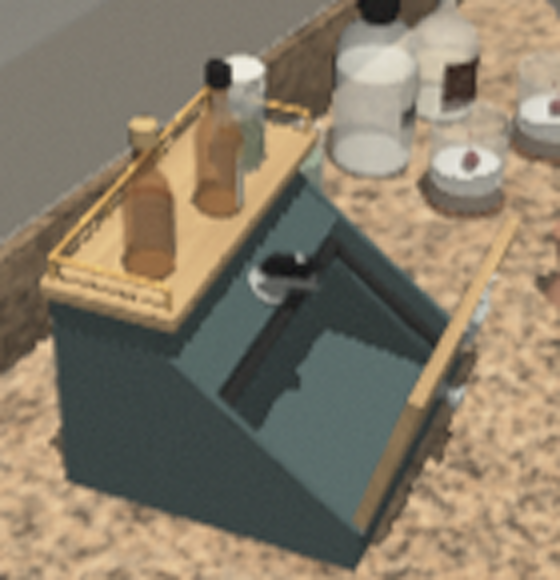

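```bash
cat > h.py <<'E'
import numpy as np, cv2
from scipy.spatial.transform import Rotation as R
from scipy.optimize import least_squares
def cloud(s,E=None):
    z=s["z_map"];K=s["K"];v,u=np.mgrid[:384,:512]
    p=np.stack([(u-K[0,2])/K[0,0]*z,(v-K[1,2])/K[1,1]*z,z],-1)
    E=s["extrinsics"] if E is None else E
    return p@E[:3,:3].T+E[:3,3]
def proj(P,K,E):
    p=(np.atleast_2d(P)-E[:3,3])@E[:3,:3]; return p[:,:2]/p[:,2:]*[K[0,0],K[1,1]]+[K[0,2],K[1,2]]
def b2w(P,t):
    c,s=np.cos(t[2]),np.sin(t[2]); P=np.atleast_2d(P)
    return np.stack([t[0]+c*P[:,0]-s*P[:,1],t[1]+s*P[:,0]+c*P[:,1],P[:,2]],1)
E
python3 - <<'E'
from h import *
T=np.load("top0.npz");S=np.load("scene0.npz")
T=dict(T);S=dict(S)
kp=[(S,(-140,150,0),(273.75,256.75)),(S,(140,150,0),(202.5,235)),(S,(-140,150,45),(275.5,245.5)),
(T,(-140,150,45),(210.4,236.4)),(T,(20,-150,170),(302.4,159)),(T,(20,150,170),(199.6,172)),(T,(-140,-150,45),(306,221.6))]
def f(t): return np.concatenate([(proj(b2w(np.array(p)/1000,t),s["K"],s["extrinsics"])[0]-m) for s,p,m in kp])
r=least_squares(f,[0.6,0.07,0],loss='soft_l1'); print(r.x); print(r.fun.reshape(-1,2).round(1)); t=r.x
# ICP-ish refine: slope-plane points, deck points
for n,s in(("top",T),("scene",S)):
    P=cloud(s).reshape(-1,3); c,si=np.cos(t[2]),np.sin(t[2]); d=P[:,:2]-t[:2]; B=np.c_[c*d[:,0]+si*d[:,1],-si*d[:,0]+c*d[:,1],P[:,2]]*1000
    sl=(B[:,0]+140)*.788+(B[:,2]-45)*.6157; h=-(B[:,0]+140)*.6157+(B[:,2]-45)*.788
    m=(abs(h)<12)&(sl>170)&(sl<205)&(abs(B[:,1])<145)&(abs(B[:,1])>50); print(n,"header h",m.sum(),np.median(h[m]), np.polyfit(B[m,1],h[m],1))
    m=(abs(B[:,2]-120)<40)&(B[:,0]>-40)&(B[:,0]<130)&(abs(B[:,1]-150)<12); print("left y",m.sum(),np.median(B[m,1]) if m.any() else 0, np.polyfit(B[m,0],B[m,1],1) if m.sum()>5 else 0)
    m=(abs(B[:,2]-231)<8)&(B[:,0]<60)&(B[:,0]>0)&(abs(B[:,1])<145)
    print("deck z",np.median(B[m,2]))
    # flap
    g=(B[:,0]<-120)&(B[:,0]>-260)&(abs(B[:,1])<138)&(B[:,2]>60)&(B[:,2]<230); 
    if g.sum(): print("flap",g.sum(),"ang/len",np.percentile(np.hypot(B[g,0]+136,B[g,2]-40),[50,95,99]),np.median(np.arctan2(-(B[g,0]+136),B[g,2]-40)))
np.save("bin.npy",t)
for n,s in(("top",T),("scene",S)):
    im=s["color"][:,:,::-1].copy()
    for p in [(-140,150,0),(140,150,0),(-140,150,45),(-140,-150,45),(21,150,231),(21,-150,231),(21,150,171),(21,-150,171),(-16,0,190),(7,0,160),(140,150,231)]:
        q=proj(b2w(np.array(p)/1000,t),s["K"],s["extrinsics"])[0]; im[int(q[1]+.5),int(q[0]+.5)]=(0,0,255)
    a=im[125:260,180:330] if n=="top" else im[115:260,185:325]
    cv2.imwrite(f"pics/{n}fit.png",cv2.resize(a,None,fx=4,fy=4,interpolation=cv2.INTER_NEAREST))
E
```

```text
[0.64433008 0.0826835  0.19775988]
[[-0.  -0.4]
 [-1.4 -0.2]
 [-1.2  1.6]
 [ 0.3 -0.2]
 [ 0.1  1.3]
 [-0.2  4.1]
 [ 1.4 -0.6]]
top header h 721 1.9789242164848986 [-0.01458546  1.93812502]
left y 103 144.91967350318487 [-3.43501534e-02  1.44704245e+02]
deck z 230.7995068270656
flap 1232 ang/len [151.51679987 168.05105491 170.25736124] 0.24538494065303273
scene header h 343 -0.3466111186888554 [-0.01221568 -0.15228763]
left y 766 152.8853084687671 [-1.28150844e-02  1.53385211e+02]
deck z 228.6717329075389
flap 330 ang/len [161.64403933 165.19877187 166.55852931] 0.3100395171245923
```

```bash
cat >> h.py <<'E'
def bpts(P,t):
    c,si=np.cos(t[2]),np.sin(t[2]); d=P[:,:2]-t[:2]; return np.c_[c*d[:,0]+si*d[:,1],-si*d[:,0]+c*d[:,1],P[:,2]]*1000
def SH(B): return (B[:,0]+140)*.788+(B[:,2]-45)*.6157, -(B[:,0]+140)*.6157+(B[:,2]-45)*.788
E
python3 - <<'E'
from h import *
T=dict(np.load("top0.npz"));S=dict(np.load("scene0.npz")); t=np.load("bin.npy")
for it in range(6):
    rows=[]
    hp=[];lp=[]
    for s in(T,S):
        P=cloud(s).reshape(-1,3);B=bpts(P,t);sl,h=SH(B)
        m=(abs(h)<12)&(sl>170)&(sl<205)&(abs(B[:,1])<142)&(abs(B[:,1])>50); hp.append(P[m])
        if s is S:
            m=(abs(B[:,2]-110)<50)&(B[:,0]>-20)&(B[:,0]<130)&(abs(B[:,1]-150)<10); lp.append(P[m])
    def f(q):
        a=[SH(bpts(p,q))[1]/np.sqrt(len(p)) for p in hp]; a+=[(bpts(p,q)[:,1]-150)/np.sqrt(len(p)) for p in lp]
        return np.concatenate(a)
    r=least_squares(f,t,loss='soft_l1',x_scale=[.01,.01,.01]); t=r.x
print(t,[np.median(SH(bpts(p,t))[1]) for p in hp],np.median(bpts(lp[0],t)[:,1]))
np.save("bin.npy",t)
for n,s in(("top",T),("scene",S)):
    im=s["color"][:,:,::-1].copy()
    for p in [(-140,150,0),(140,150,0),(-140,150,45),(-140,-150,45),(21,150,231),(21,-150,231),(21,150,171),(21,-150,171),(-16,0,190),(7,0,160),(140,150,231)]:
        q=proj(b2w(np.array(p)/1000,t),s["K"],s["extrinsics"])[0]; im[int(q[1]+.5),int(q[0]+.5)]=(0,0,255)
    a=im[125:260,180:330] if n=="top" else im[115:260,185:325]
    cv2.imwrite(f"pics/{n}fit2.png",cv2.resize(a,None,fx=4,fy=4,interpolation=cv2.INTER_NEAREST))
# candidate view poses
from station import solve_ik
a=0.663
for yaw in (0,np.pi/2,-np.pi/2,np.pi):
    Rb=R.from_euler('z',t[2])*R.from_matrix(np.c_[[.788,0,.6157],[0,1,0],[-.6157,0,.788]])
    Rt=Rb*R.from_euler('x',np.pi)*R.from_euler('z',yaw)
    q=Rt.as_quat(); q=[q[3],*q[:3]]
    for so in (0.03,.12,.2):
        pos=b2w((np.array([-16,0,190])+so*1000*np.array([-.6157,0,.788]))/1000,t)[0]
        j=solve_ik(pos,q); print(round(yaw,2),so,pos.round(3),None if j is None else np.round(j,2))
E
```

```text
[0.64227019 0.08638455 0.17664525] [np.float64(1.0140280005575377), np.float64(-0.9020121040836102)] 150.02481567605716
0 0.03 [0.608 0.08  0.214] [0.01 0.27 1.97 0.4  0.26 1.05]
0 0.12 [0.554 0.071 0.285] [-0.01  0.06  2.02  0.29  0.42  1.16]
0 0.2 [0.505 0.062 0.348] [-0.04 -0.12  2.03  0.24  0.59  1.2 ]
1.57 0.03 [0.608 0.08  0.214] [0.01 0.27 1.97 0.4  0.26 2.62]
1.57 0.12 [0.554 0.071 0.285] [-0.01  0.06  2.02  0.29  0.42  2.73]
1.57 0.2 [0.505 0.062 0.348] [-0.04 -0.12  2.03  0.24  0.59  2.77]
-1.57 0.03 [0.608 0.08  0.214] [ 0.01  0.27  1.97  0.4   0.26 -0.52]
-1.57 0.12 [0.554 0.071 0.285] [-0.01  0.06  2.02  0.29  0.42 -0.41]
-1.57 0.2 [0.505 0.062 0.348] [-0.04 -0.12  2.03  0.24  0.59 -0.37]
3.14 0.03 [0.608 0.08  0.214] [ 0.01  0.27  1.97  0.4   0.26 -2.09]
3.14 0.12 [0.554 0.071 0.285] [-0.01  0.06  2.02  0.29  0.42 -1.98]
3.14 0.2 [0.505 0.062 0.348] [-0.04 -0.12  2.03  0.24  0.59 -1.94]
```

View pics/topfit2.png

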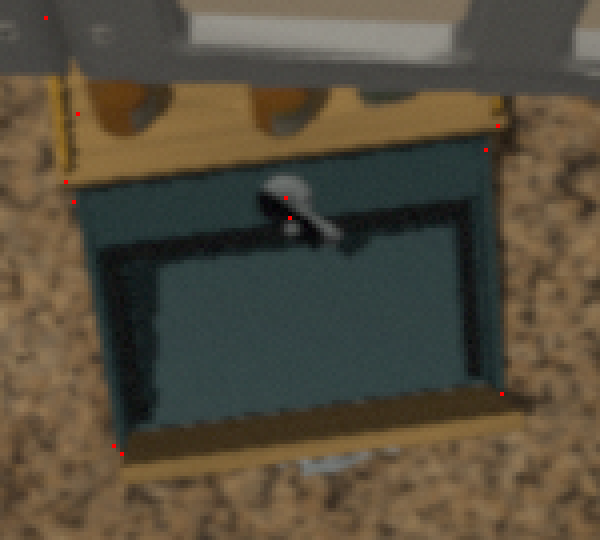

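View pics/scenefit2.png

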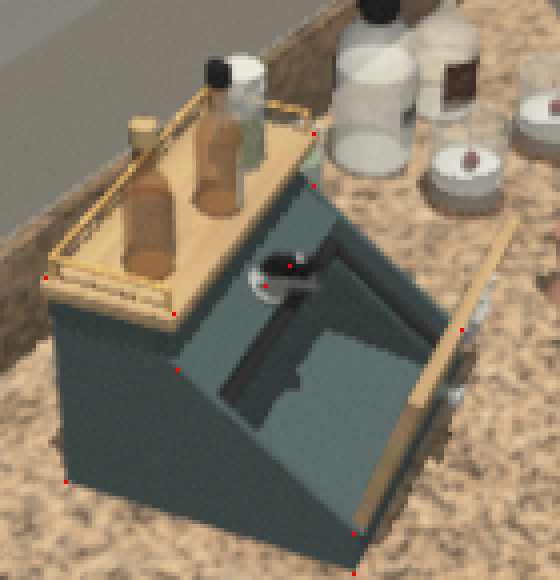

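```bash
cat >> h.py <<'E'
TB=np.load("bin.npy")
SM=np.c_[[.788,0,.6157],[0,1,0],[-.6157,0,.788]]  # slope frame axes (s,y,h) in bin
def sp(s,y,h,t=None):
    "slope coords mm: s along slope from flap start(-140,45), y left, h above face -> world m"
    t=TB if t is None else t
    return b2w((np.array([-140,0,45])+SM@np.array([s,y,h]))/1000,t)[0]
def tori(yaw,pitch=0.):
    "tool z = -slope normal, yaw=pi: tool x down-slope, jaws along y ; pitch extra about bin y (+ = more vertical)"
    r=R.from_euler('z',TB[2])*R.from_euler('y',pitch)*R.from_matrix(SM)*R.from_euler('x',np.pi)*R.from_euler('z',yaw)
    q=r.as_quat(); return [float(q[3]),*map(float,q[:3])]
def wristE(s,pos,quat):
    w,x,y,z=quat; M=np.eye(4); M[:3,:3]=R.from_quat([x,y,z,w]).as_matrix(); M[:3,3]=pos; return M@s["hand_eye"]
E
python3 - <<'E'
from h import *
from station import manip, vision
manip.movep(sp(187,0,200),tori(np.pi)); print(manip.get_time_s())
p,q=manip.get_ee_pos(),manip.get_ee_rot(); s=vision.snapshot("wrist"); E=wristE(s,p,q)
np.savez("w1.npz",E=E,**s)
print(p,q,sp(187,0,200),tori(np.pi))
im=s["color"][:,:,::-1].copy()
for g in [(187,0,38),(187,0,0),(165,-100,0),(165,100,0),(225,-100,0),(225,100,0)]:
    u=proj(sp(*g),s["K"],E)[0]; print(g,u.round(1)); 
    if 0<u[0]<511 and 0<u[1]<383: im[int(u[1]),int(u[0])]=(0,0,255)
cv2.imwrite("pics/w1.png",cv2.resize(im,None,fx=1.5,fy=1.5,interpolation=cv2.INTER_NEAREST))
E
```

```text
2.6833
[0.52840901 0.06560335 0.31765778] [ 0.3242266  -0.08290294  0.94190483  0.02862681] [0.52828793 0.06603805 0.3177359 ] [-0.324316533101572, 0.08340161895459497, -0.9418270348440331, -0.028719205240155112]
(187, 0, 38) [258.2 183.1]
(187, 0, 0) [258.2 176.5]
(165, -100, 0) [178.  159.3]
(165, 100, 0) [338.4 159. ]
(225, -100, 0) [181.4 205.3]
(225, 100, 0) [335.2 205.1]
```

View pics/w1.png

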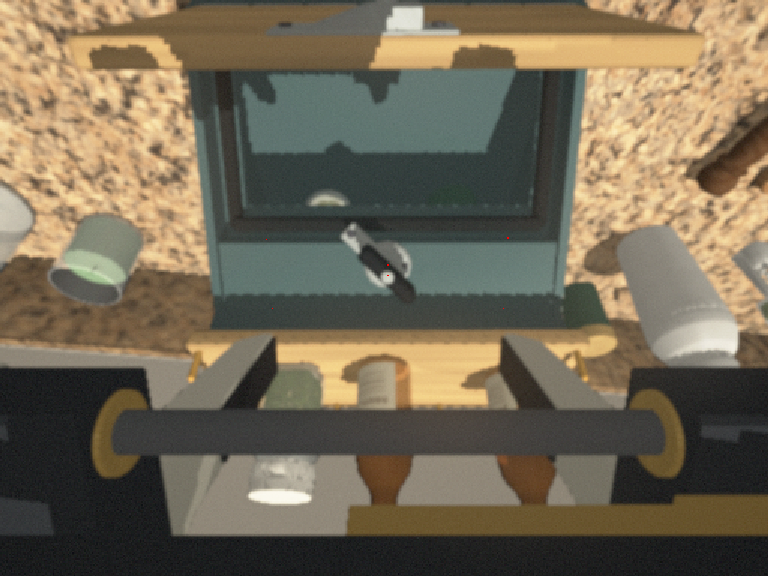

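```bash
cat >> h.py <<'E'
H=(0,-7)
def flap_tip(th,r,gap,y):
    "TCP slope coords for fingertip centre on outer face of flap at joint th"
    c,s=np.cos(th),np.sin(th)   # flap dir rotates toward outside: (s,h)=(cos,sin); normal (-sin,cos)
    S=H[0]+r*c-(7+gap)*s; Hh=H[1]+r*s+(7+gap)*c
    return sp(S,y,Hh+11)
def lock_pose(th,along,perp,htip):
    "finger flush beside handle; along tongue dir, perp on trailing side; rotated with latch angle th"
    c,s=np.cos(th),np.sin(th)
    # tongue dir at th: (s,y)=(-sin,-cos); trailing side normal at 0 is +s -> (cos,-sin)
    S=187-along*s+perp*c; Y=-along*c-perp*s
    return sp(S,Y,htip+11), tori(-np.pi+th)
E
python3 - <<'E'
from h import *
from station import manip, solve_ik
for th in (1.25,.9,.5,.02): print(th,np.round(solve_ik(flap_tip(th,140,5,50),tori(np.pi)),2))
for th in (0,.5,1,1.3,1.65): print(th,np.round(solve_ik(*lock_pose(th,22,13.5,25)),2))
for g in [(125,-36,60+11),(125,-36,21),(170,-36,21)]: print(np.round(solve_ik(sp(*g),tori(np.pi)),2))
E
```

```text
Traceback (most recent call last):
TypeError: unsupported operand type(s) for *: 'NoneType' and 'float'
```

```bash
python3 - <<'E'
from h import *
from station import manip, solve_ik
f=lambda j: None if j is None else np.round(j,2).tolist()
for pit in (0,.2,.4,.6,.9):
  for th in (1.25,.9,.5,.02): print(pit,th,f(solve_ik(flap_tip(th,140,5,50),tori(np.pi,pit))))
for th in (0,.5,1,1.3,1.65): print(th,f(solve_ik(*lock_pose(th,22,13.5,25))))
for g in [(125,-36,60+11),(125,-36,21),(170,-36,21)]: print(f(solve_ik(sp(*g),tori(np.pi))))
E
```

```text
0 1.25 None
0 0.9 [0.1, 0.11, 2.27, 0.43, 0.11, -2.05]
0 0.5 [0.11, 0.22, 2.15, 0.35, 0.11, -1.97]
0 0.02 None
0.2 1.25 [0.1, 0.07, 2.26, 0.1, 0.35, -1.73]
0.2 0.9 [0.11, 0.14, 2.14, 0.07, 0.4, -1.7]
0.2 0.5 [0.12, 0.24, 2.02, 0.06, 0.41, -1.68]
0.2 0.02 [0.13, 0.4, 1.91, 0.06, 0.37, -1.67]
0.4 1.25 [0.11, 0.13, 2.13, 0.03, 0.62, -1.66]
0.4 0.9 [0.12, 0.19, 2.01, 0.02, 0.68, -1.64]
0.4 0.5 [0.13, 0.3, 1.88, 0.02, 0.69, -1.64]
0.4 0.02 [0.13, 0.44, 1.77, 0.02, 0.66, -1.63]
0.6 1.25 [0.12, 0.21, 2.0, 0.0, 0.87, -1.63]
0.6 0.9 [0.13, 0.27, 1.88, 0.0, 0.93, -1.62]
0.6 0.5 [0.13, 0.38, 1.75, 0.0, 0.96, -1.62]
0.6 0.02 [0.14, 0.52, 1.62, 0.0, 0.94, -1.61]
0.9 1.25 [0.13, 0.35, 1.82, -0.01, 1.21, -1.61]
0.9 0.9 [0.13, 0.42, 1.68, -0.01, 1.28, -1.61]
0.9 0.5 [0.14, 0.52, 1.54, -0.01, 1.32, -1.61]
0.9 0.02 [0.14, 0.66, 1.39, -0.01, 1.33, -1.6]
0 [-0.02, 0.35, 1.91, 0.5, 0.26, -2.21]
0.5 [-0.04, 0.35, 1.94, 0.57, 0.24, -1.8]
1 [-0.03, 0.34, 1.97, 0.64, 0.22, -1.36]
1.3 [-0.03, 0.34, 1.98, 0.66, 0.2, -1.09]
1.65 [-0.01, 0.34, 2.0, 0.67, 0.19, -0.74]
[-0.1, 0.26, 2.11, 0.93, 0.21, -2.7]
None
[-0.06, 0.38, 1.96, 0.78, 0.21, -2.52]
```

```bash
cat >> h.py <<'E'
def tip2tcp(p,q):
    w,x,y,z=q; return np.asarray(p)-0.011*R.from_quat([x,y,z,w]).as_matrix()[:,2]
def tipp(s,y,h,q): return tip2tcp(sp(s,y,h),q)
def pic(name):
    from station import manip, vision
    p,q=manip.get_ee_pos(),manip.get_ee_rot(); s=vision.snapshot("wrist"); E=wristE(s,p,q); np.savez(name+".npz",E=E,**s)
    cv2.imwrite(f"pics/{name}.png",cv2.resize(s["color"][:,:,::-1],None,fx=1.5,fy=1.5)); return s,E
E
python3 - <<'E'
from h import *
from station import manip, solve_ik, close
q=tori(np.pi,.12)
P=[(122,-36,70),(122,-36,10),(169,-36,10)]
for g in P: print(np.round(solve_ik(tipp(*g,q),q),2).tolist())
close(10); print(manip.get_width())
manip.movep(tipp(*P[0],q),q)
print(manip.move_l(tipp(*P[1],q),velocity=.06,force_limit=10), manip.get_ft_force())
print(manip.move_l(tipp(*P[2],q),velocity=.04,force_limit=25), manip.get_ft_force(), manip.get_ee_pos(), tipp(*P[2],q))
print(manip.get_time_s())
pic("w2")
E
```

```text
[-0.09, 0.24, 2.05, 0.4, 0.35, -2.18]
[-0.06, 0.39, 1.99, 0.5, 0.26, -2.26]
[-0.05, 0.39, 1.88, 0.34, 0.35, -2.08]
0.0003496340210060989
False [-0.64113785 -0.14061614  0.34785562]
True [-2.41375492 -0.9717065  -0.97307371] [0.60871653 0.04372544 0.14885233] [0.6302157  0.04766369 0.1663496 ]
6.6167
```

View pics/w2.png

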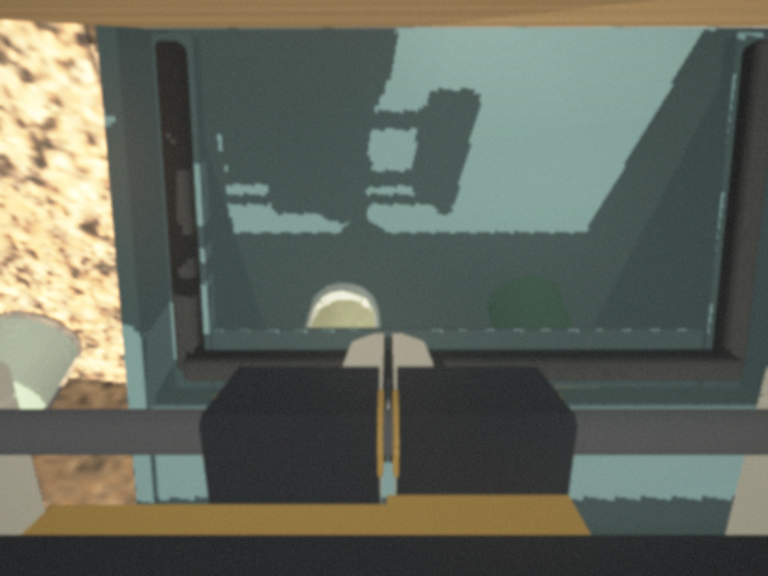

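```bash
python3 - <<'E'
from h import *
from station import manip
q=tori(np.pi,.12)
for i in range(4):
    r=manip.move_l(tipp(169,-36,10,q),velocity=.03,force_limit=35)
    p=manip.get_ee_pos(); print(r, manip.get_ft_force().round(1), SH(bpts(p[None],TB)), manip.get_time_s())
    if not r: break
E
```

```text
True [-5.8 -8.4 -1.6] (array([163.58862487]), array([20.33843046])) 7.475
False [-10.7  -8.7  -5. ] (array([167.63997221]), array([20.67704343])) 7.8667
```

```bash
python3 - <<'E'
from h import *
from station import manip
q=tori(np.pi,.12)
manip.move_l(tipp(150,-36,12,q),velocity=.1)
manip.movep(tipp(140,0,150,q),q); print(manip.get_time_s())
s,E=pic("w3"); 
print(proj(sp(187,0,38),s["K"],E)*1.5,proj(sp(187,-45,15),s["K"],E)*1.5,proj(sp(187,27,50),s["K"],E)*1.5,proj(sp(187,-27,50),s["K"],E)*1.5)
E
```

```text
8.8333
[[386.70321421 372.26867374]] [[326.30044493 362.14744503]] [[427.3815526  378.19198064]] [[345.95024985 378.2361209 ]]
```

View pics/w3.png

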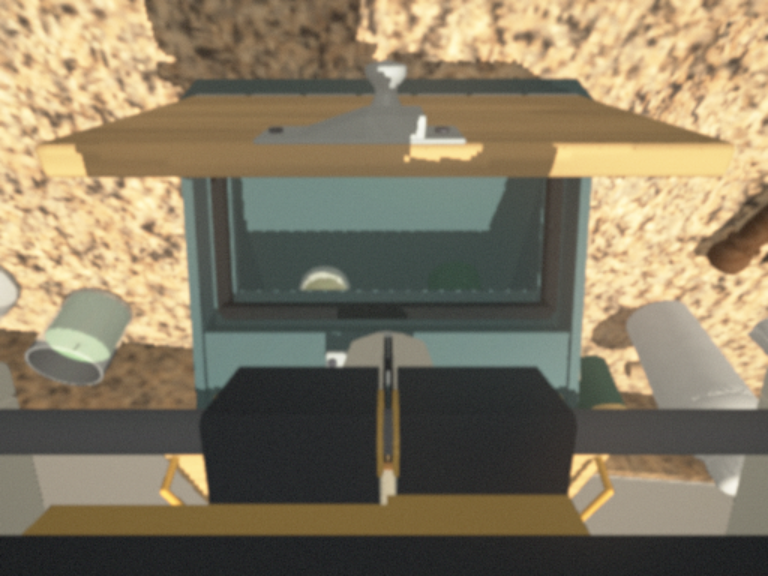

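```bash
cat >> h.py <<'E'
def flapp(th,r,gap,y,q):
    c,s=np.cos(th),np.sin(th)
    return tipp(H[0]+r*c-(7+gap)*s, y, H[1]+r*s+(7+gap)*c, q)
E
python3 - <<'E'
from h import *
from station import manip, solve_ik, PlanningError if False else manip
E
python3 - <<'E'
from h import *
from station import manip, solve_ik
q=tori(np.pi,.25)
A=flapp(1.3,145,28,50,q); B=A.copy(); B[2]=.31
f=lambda p: (lambda j: None if j is None else np.round(j,2).tolist())(solve_ik(p,q))
print(A,f(A),B,f(B)); 
for th in (1.3,1.1,.8,.4,.1,.03): print(th,f(flapp(th,142,3,50,q)))
E
```

```text
[0.40912451 0.09555705 0.17014891] [0.1, 0.04, 2.29, 0.08, 0.4, -1.72] [0.40912451 0.09555705 0.31      ] [0.1, -0.19, 2.09, 0.04, 0.82, -1.67]
1.3 [0.1, 0.08, 2.23, 0.07, 0.43, -1.7]
1.1 [0.11, 0.11, 2.16, 0.06, 0.46, -1.69]
0.8 [0.12, 0.17, 2.06, 0.05, 0.49, -1.67]
0.4 [0.12, 0.29, 1.95, 0.05, 0.49, -1.66]
0.1 [0.13, 0.39, 1.88, 0.04, 0.47, -1.66]
0.03 [0.13, 0.41, 1.86, 0.04, 0.46, -1.65]  File "<stdin>", line 2
    from station import manip, solve_ik, PlanningError if False else manip
                                                       ^^
SyntaxError: invalid syntax
```

```bash
python3 - <<'E'
from h import *
from station import manip
q=tori(np.pi,.25)
A=flapp(1.3,145,28,50,q); B=A.copy(); B[2]=.31
p=manip.get_ee_pos(); p[2]=.31
manip.move_l(p,velocity=.2); manip.move_l(B,q,velocity=.2)
print(manip.move_l(A,velocity=.15,force_limit=15),manip.get_ft_force().round(1),manip.get_time_s())
for th in np.arange(1.3,.29,-.1):
    r=manip.move_l(flapp(th,142,3,50,q),velocity=.07,force_limit=25)
    print(round(th,2),r,manip.get_ft_force().round(1),round(manip.get_time_s(),1))
    if r: break
pic("w4")
E
```

```text
False [ 0.2 -0.8  0.3] 11.0917
1.3 False [ 0.2 -0.6 -0.1] 11.6
1.2 False [ 0.1 -0.8  0.4] 11.9
1.1 False [-0.4  0.1 -0.1] 12.3
1.0 False [ 0.5  1.  -0.3] 12.7
0.9 False [-1.   0.1  1.5] 13.0
0.8 False [-0.2  0.5  0.7] 13.3
0.7 False [-0.2 -1.  -0.1] 13.7
0.6 False [-0.  -0.3 -0.1] 14.1
0.5 False [-0.7  0.7  0.2] 14.4
0.4 False [-0.2 -0.2  0. ] 14.8
0.3 False [ 0.3 -0.5 -0.1] 15.1
```

View pics/w4.png

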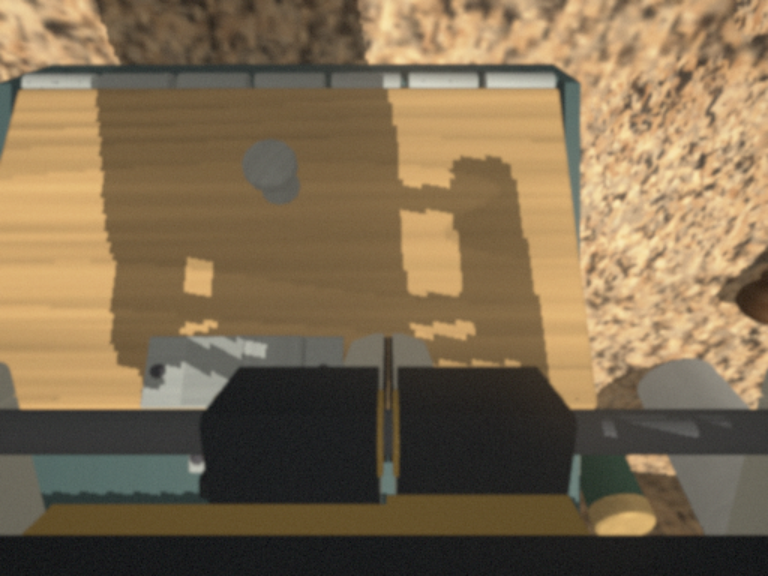

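```bash
python3 - <<'E'
from h import *
from station import manip
q=tori(np.pi,.25)
for th in (.2,.13,.08,.05,.03,.015,0,-.015):
    r=manip.move_l(flapp(th,142,2,50,q),velocity=.05 if th>.1 else .02,force_limit=25 if th>.1 else 14)
    f=manip.get_ft_force(); print(round(th,3),r,f.round(1),round(manip.get_time_s(),1))
    if r: break
manip.hold(.5); print(manip.get_ft_force().round(1))
manip.move_l(flapp(.5,135,3,50,q),velocity=.1)
p=tipp(130,0,170,tori(np.pi,.12)); manip.move_l(p,tori(np.pi,.12),velocity=.2); print(manip.get_time_s())
pic("w5")
E
```

```text
0.2 False [0.5 0.9 1.1] 15.6
0.13 False [-0.2  0.5 -0.1] 16.0
0.08 False [0.7 0.1 0.4] 16.5
0.05 False [ 1.3 -0.4  0.2] 16.8
0.03 False [-2.2 -0.7  3.5] 17.1
0.015 False [-3.5 -0.8  3.8] 17.4
0 True [-8.1 -1.7  9.9] 17.6
[-7.  -1.4  9.9]
19.675
```

View pics/w5.png

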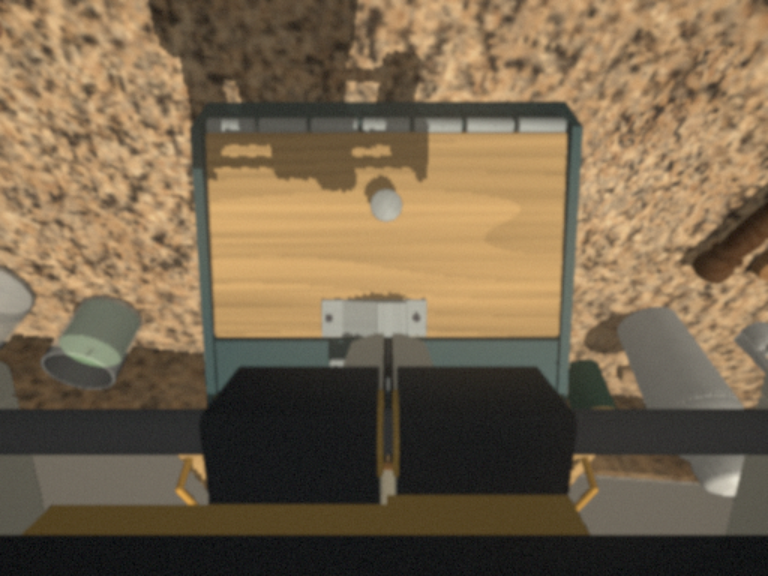

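```bash
python3 - <<'E'
from h import *
from station import manip, solve_ik
for a in [(0,22,17.5,120),(0,22,17.5,25),(1.7,22,13.5,25),(1.55,22,20,120)]:
    print(np.round(solve_ik(*lock_pose(*a)),2).tolist())
manip.movep(*lock_pose(0,22,17.5,120))
print(manip.move_l(lock_pose(0,22,17.5,25)[0],velocity=.08,force_limit=12),manip.get_ft_force().round(1),manip.get_time_s())
for th in np.arange(0,.61,.15):
    r=manip.move_l(*lock_pose(th,22,13.5,25),velocity=.02,force_limit=30)
    print(round(th,2),r,manip.get_ft_force().round(1),manip.get_wrist_torque().round(2),round(manip.get_time_s(),1))
    if r: break
pic("w6")
E
```

```text
[-0.05, 0.14, 1.96, 0.35, 0.41, -2.08]
[-0.02, 0.35, 1.9, 0.48, 0.27, -2.19]
[-0.01, 0.34, 2.0, 0.67, 0.19, -0.68]
[-0.06, 0.12, 2.06, 0.44, 0.35, -0.63]
False [-0.2 -0.3  0.8] 21.5167
0.0 False [ 0.6 -0.5  1.4] [-0.02 -0.19 -0.09] 21.9
0.15 False [ 2.2 -1.2  2.7] [-0.1  -0.41 -0.14] 22.2
0.3 False [ 2.3 -3.3  5.8] [-0.36 -0.57 -0.33] 22.6
0.45 False [ 1.9 -5.3  4.7] [-0.51 -0.57 -0.57] 22.9
0.6 False [ 2.2 -7.6  5. ] [-0.74 -0.5  -0.7 ] 23.2
```

View pics/w6.png

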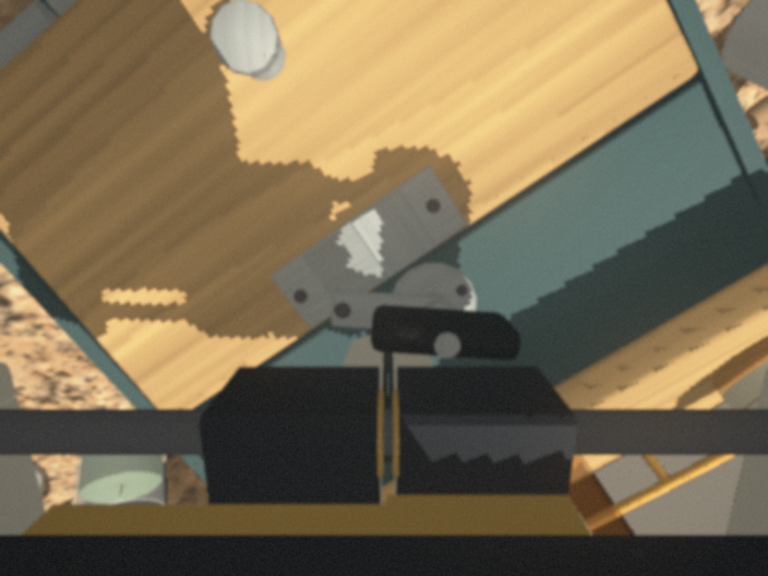

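```bash
python3 - <<'E'
from h import *
from station import manip
for th in [.72,.84,.96,1.08,1.2,1.3,1.4,1.5,1.58]:
    for k in range(2):
        r=manip.move_l(*lock_pose(th,22,13.5,25),velocity=.02,force_limit=30)
        print(round(th,2),r,manip.get_ft_force().round(1),manip.get_wrist_torque().round(2),round(manip.get_time_s(),1))
        if not r: break
    if r: break
pic("w7")
E
```

```text
0.72 False [ 0.6 -7.3  5.5] [-0.92 -0.48 -0.83] 23.6
0.84 False [ 1.8 -9.2  6. ] [-1.08 -0.56 -0.97] 23.9
0.96 False [  2.8 -10.6   5.8] [-1.15 -0.67 -1.06] 24.2
1.08 False [  2.1 -11.2   4.7] [-1.3  -0.65 -1.23] 24.5
1.2 False [  1.1 -11.8   5.6] [-1.45 -0.56 -1.37] 24.8
1.3 False [  1.4 -12.9   6. ] [-1.64 -0.53 -1.42] 25.1
1.4 False [ -0.3 -12.1   5.1] [-1.63 -0.38 -1.42] 25.4
1.5 False [  0.4 -15.2   5.4] [-1.91 -0.36 -1.75] 25.6
1.58 False [  0.1 -19.9   5.4] [-2.63 -0.42 -2.11] 25.9
```

View pics/w7.png

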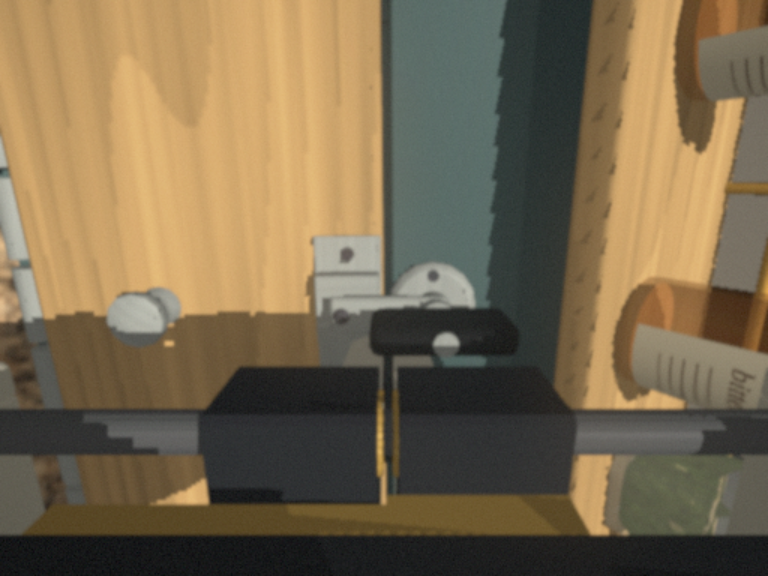

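```bash
python3 - <<'E'
from h import *
from station import manip
for th in [1.64,1.70]:
    r=manip.move_l(*lock_pose(th,22,13.5,25),velocity=.01,force_limit=20)
    print(round(th,2),r,manip.get_ft_force().round(1),manip.get_wrist_torque().round(2),round(manip.get_time_s(),1))
    if r or np.linalg.norm(manip.get_ft_force())>32: break
# back off away from handle then out along axis
manip.move_l(lock_pose(1.6,22,22,25)[0],velocity=.05)
manip.move_l(lock_pose(1.6,22,22,130)[0],velocity=.15)
q=tori(np.pi,.12)
manip.movep(tipp(95,0,215,q),q)
pic("w8"); print(manip.get_ft_force().round(1),manip.get_time_s())
from station import vision
for n in("scene","top"):
    s=vision.snapshot(n); np.savez(n+"1.npz",**s)
a=s0=dict(np.load("scene1.npz"))["color"][115:260,185:325,::-1]
cv2.imwrite("pics/scene1c.png",cv2.resize(a,None,fx=4,fy=4,interpolation=cv2.INTER_CUBIC))
E
```

```text
1.64 False [  0.5 -27.6   4.4] [-3.83 -0.38 -2.82] 26.3
1.7 False [ -0.1 -38.9   4.9] [-5.29 -0.23 -3.86] 26.6
[0.2 0.1 0.2] 29.1667
```

View pics/w8.png

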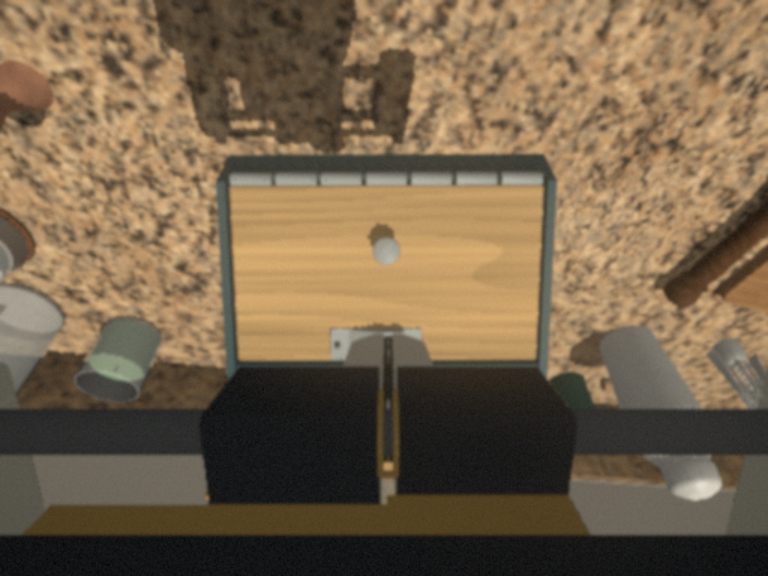

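View pics/scene1c.png

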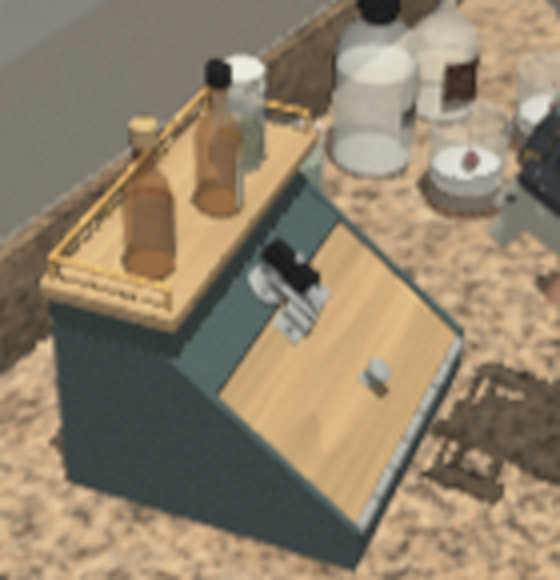

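```bash
python3 - <<'E'
from h import *
from station import manip, open_jaws
open_jaws()
manip.movep(sp(187,0,200),tori(np.pi)); s,E=pic("w9"); print(manip.get_time_s())
B=bpts(cloud(s,E).reshape(-1,3),TB); sl,h=SH(B); y=B[:,1]
ok=(s["z_map"].ravel()>0)
m=ok&(h>30)&(h<60)&(np.hypot(sl-187,y)<32)
X=np.c_[sl[m],y[m]]; X=X-X.mean(0); v=np.linalg.svd(X,full_matrices=False)[2][0]; print("handle dir (s,y)",m.sum(),v, "angle",np.arctan2(abs(v[0]),-np.sign(-v[0])*v[1]*1))
f=ok&(sl>80)&(sl<160)&(abs(y)>50)&(abs(y)<130)&(abs(h)<15); print("flap h fit",np.polyfit(sl[f],h[f],1),np.median(h[f]))
g=ok&(sl>170)&(sl<205)&(abs(y)>50)&(abs(y)<140)&(abs(h)<15);print("header h",np.median(h[g]))
e=f&(sl>145); print("edge h",np.median(h[e]))
a,b=[dict(np.load(n))["color"].astype(int) for n in("scene0.npz","scene1.npz")]
d=abs(a-b).max(-1); print("scene diffs bottles",d[125:190,215:255].mean(), "muddler",d[275:325,190:255].mean(),"jigger",d[150:190,315:340].mean())
E
```

```text
31.25
handle dir (s,y) 517 [0.99996152 0.0087729 ] angle 1.5620233135309771
flap h fit [0.00507687 0.80415024] 1.4061094650129462
header h 0.7430636205108101
edge h 1.579642374091435
scene diffs bottles 2.8534615384615383 muddler 1.7101538461538461 jigger 56.235
```

View pics/w9.png

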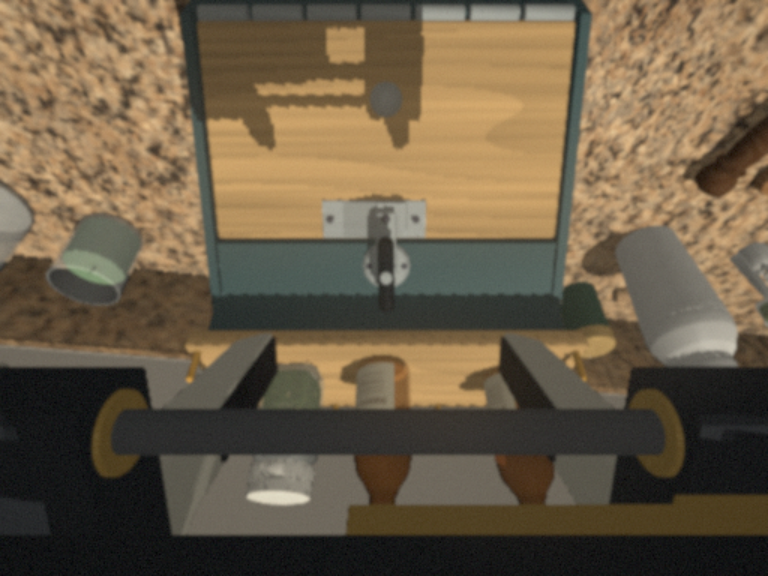

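```bash
python3 - <<'E'
from h import *
a,b=[dict(np.load(n+".npz"))["color"].astype(int) for n in("w1","w9")]
print("bottle area diff",abs(a-b)[230:345,120:400].mean())
from station import ticket, manip
print(manip.get_ft_force().round(2)); ticket.finish_job()
E
```

```text
bottle area diff 25.66707039337474
[-0.48 -0.55 -0.89]
the job is handed in; nothing more can be done
```

I turned the latch back to open, folded the flap shut onto its seal, then turned the latch clockwise to its locked stop. The job was handed in at about 31 s of robot time with the arm clear of everything.

**How it went**
- **Latch open:** with the fingers closed I pushed the tongue up-slope until it lay along the bin's right. The first push stopped early on its force limit, so I repeated it twice more.
- **Flap shut:** I swung it shut along its arc at about 0.5 rad/s, pressed it with about 12 N, then let go.
- **Latch locked:** I pushed the handle round about its axis. Past the stop the force climbed to 39 N, which showed it was home.

**Last checks**
- **Latch:** the depth picture puts the handle at about 1.56 rad.
- **Flap:** its edge is within 1 mm of the header, or about 0.005 rad.
- **Bottles and jar:** they stand in the same places in the before and after pictures by eye. The fixed scene camera shows almost no change over the part of the deck I compared.
- **Muddler:** the scene camera shows almost no change there either.

**Checks that disagreed or fell short**
- **Bottle area, wrist camera:** comparing the first and last pictures gave a difference of about 26 grey levels. I did not find the cause; that area also takes in the gripper's fingers and some shadow.
- **Jigger:** the scene-camera comparison was no use, because the gripper covered it in the final picture. I saw it upright in one wrist picture but did not measure its position. The arm only passed above that area.

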